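Find and mark a mobile beam's balance point

TASK

Find where this two-metal mobile beam balances, so that its hanging loop can be soldered there: nudge the beam gently along its guide by its end, without gripping it, and stop the moment it tips over the fulcrum edge on its own, so that its nose only just rests on the cork pad. Leave it tipped like that and set the green marker clip gently astride it, right above the fulcrum edge, then let go. Leave the other things on the bench alone.

Things in the scene. Friction and masses are not known exactly. Their poses are not given: they have to be found in the camera images.
- stand: Fixed balance stand. Origin on the table right below the middle of the fulcrum edge; +x is the way the beam is to be slid (out over the edge), z up. Flat steel top, 60 mm wide, x = -220 to 0 mm, 45 mm above the table. Two dark steel guide strips on it, 5 mm high, x = -195 to -35 mm, inner faces at y = +-10 mm, outer at +-22 mm.
- edge (a point): Middle of the fulcrum edge: the front end of the stand's steel top, 45 mm above the table. Axes as the stand's.
- pad: Cork pad of the stand beyond the fulcrum edge, from 80 to 220 mm past the edge, 50 mm wide, top 16 mm lower than the fulcrum edge; it catches the beam's nose when the beam tips (a tilt of about 0.09 to 0.13 rad). The body's origin and axes are those of the stand.
- beam: Loose thin-walled tube, 300 mm long (x), 16 wide (y), 20 high (z); brass, front 80 mm (+x) copper, rear 80 mm steel. Origin: middle of its underside. Lies flat between the guide strips, its x along the stand's, rear end face 205 to 255 mm behind the edge. 0.25 to 0.45 kg, ends unequally filled: the balance point is anywhere within 25 mm of the middle. Over 12 N dents it: meet it below 50 mm/s.
- beam_mid (a point): Centre of the beam, half-way along and up (10 mm above its underside), axes as the beam's. A fingertip pushing on an end face holds that end by friction: the beam is free to tip only once the fingertip is drawn back, and close to the balance point takes up to about half a second to tip. It can be pushed from either end.
- clip_grip (a point): Grip point of the marker clip, 40 mm above its feet: a green plastic saddle with a square tab 12 x 12 mm, 16 to 56 mm above the feet. Saddle 18 mm long (x, to lie along the beam, either way round), 28 mm wide (y), with a slot 20 mm wide and 12 mm deep between its legs, open below. 25 g. At first upright on the table.
- clip_slot (a point): Middle of the roof of the clip's slot, 28 mm below the grip point, 12 mm above the feet: the face that comes to rest on the top of the beam. This is the point of the mark.
- ring_gauge: Loose steel ring, 42 mm across, 22 mm high; bystander. Origin at its underside.
- flux_jar: Loose small jar, 40 mm across, 45 mm high; bystander. Origin at its underside.
- hammer: Loose hammer, 220 mm long, beyond the stand; bystander.
- dish: Loose white dish, 90 mm across, beyond the stand; bystander.
- weight: Loose brass weight, 44 mm across, 50 mm high, beyond the stand; bystander.
- clip: The marker clip as a whole; origin at the middle between its feet, on the plane they stand on. Axes as its points'.

How it is judged (in metres and radians):
On the way:
1. the beam has just tipped over the fulcrum edge on its own, untouched and still without the clip, its nose resting only lightly (under 0.15 N) on the pad (angle between beam_mid's own z axis and vertical between 0.06 and 0.2 rad and y of beam_mid in the frame of edge between -0.006 and 0.006 m and contact force between beam and pad below 0.15 N and contact force between each of clip, the arm, the fingers and beam below 0.02 N and linear speed of beam below 0.01 m/s), for 0.2 s.
At the end, for the whole second after the job is handed in: Beam at rest in its guide (within 6 mm sideways), tipped over the edge 0.06 to 0.2 rad, nose on the pad with under 0.15 N; clip released astride it, slot roof on the beam's top (-3 to +2.5 mm), within 5 mm of the fulcrum edge along the stand and 4 mm of the beam's middle line (angle between beam_mid's own z axis and vertical between 0.06 and 0.2 rad and y of beam_mid in the frame of edge between -0.006 and 0.006 m and contact force between beam and pad below 0.15 N and x of clip_slot in the frame of edge between -0.005 and 0.005 m and y of clip_slot in the frame of beam_mid between -0.004 and 0.004 m and z of clip_slot in the frame of beam_mid between 0.007 and 0.0125 m and linear speed of beam below 0.01 m/s and angular speed of beam below 0.05 rad/s); the robot touches nothing.
It fails at once if the beam is pushed, squeezed or pressed by the robot with more than 12 N (contact force between any of the fingers, the arm and beam above 12 N).
It fails at once if the clip is pressed onto the beam with more than 15 N (contact force between clip and beam above 15 N).
It fails at once if a bystander is moved by more than 20 mm (distance of any of ring_gauge, flux_jar, hammer, dish, weight from where it was at the start of the episode above 0.02 m).
It also fails if it takes over 72 s, if anything falls off the work surface, if the arm or the gripper's body presses on something with over 40 N, if the wrist force passes 120 N, or if a joint passes its speed limit or range.

ROBOT

A 6-joint arm with a two-finger parallel gripper is mounted at the origin on the work surface. World frame = base frame: x ahead of the robot, y to its left, z up, the work surface at z = 0. Lengths are in m, angles in degrees, forces in N, time in s.
With the tool pointing down it reaches from about 0.25 to 0.725 m from the base axis. Payload 9.7 kg.
Tool frame: the origin (TCP) lies at the very end of the fingers, on their centre line; the grasp point (between the pads) lies 19 mm behind it; z points along the fingers, y is the line along which they close (so a half turn about z gives the same grasp; the last joint's range is limited). The gripper opens to 85 mm and grips with 20 to 120 N. Pads are 22 mm wide; open, the fingers measure 114 mm over their backs; the gripper's body (76 mm by 85 mm) begins 54 mm behind the grasp point. The pads swing forward as they close: fully open they stand 13 mm farther back than shut.
Start: joints at [74.37, 4.979, 10.078, 95.1, 0, 90], TCP at [0.148, 0.53, 0.231] pointing down, gripper open.
Joint ranges: [-179.16, 179.16], [-48.56, 103.87], [-65.8, 70.77], [-126.05, 130.52], [-82.76, 87.17], [-180, 180]. Speed limits (degrees/s): [127.2, 127.2, 147.25, 180, 180, 180].

INTERFACE

Orientations are given as [roll, pitch, yaw] about the fixed x, y, z axes, in that order (R = Rz(yaw) Ry(pitch) Rx(roll)).
In Python, from workcell import telemetry, optics, workorder gives the robot as it stands.
- The arm moves only by the shell command python3 -m handwheel 'ROWS' [FORCE]. ROWS is JSON, a list of rows, each an object of numbers: "tx", "ty", "tz": the shift along the tool's x, y, z in m; "ax", "ay", "az": the turn, a rotation vector about the tool's x, y, z in degrees; "jaw": the gripper command: -1 is shut, 1 is fully open, values between are in proportion. A call has exactly 10 rows; each row shifts and turns the commanded pose from where the row before left it, along the tool's axes as they then stand; what a row does not reach is not made up. A row lasts 1/8 s, in which the tool goes at most 62.5 mm and 10.7 degrees, less where a joint would pass 70% of its speed; a pose out of reach is approached as far as the arm can. A call is refused whole if a number of a shift passes 0.0625 or a number of a turn 10.7, either way. A call with a gripper value outside its range is refused whole. The fingers move at their own pace and stop on an object; FORCE is the grip in N (left out, the last holds). Time passes only in rows, so rows that do not move let the fingers close, or fill a call up. It gives the time, the measured TCP pose, the force, the opening and the grip force at its end, in the units of the state.
- telemetry.get_obs(): the state, without advancing time (a new reading comes with each control period).
- optics.camera(name): name is "scene" or "top" or "wrist"; returns a dict with "color" (384x512x3 uint8, red, green, blue), "K" (3x3 intrinsics, pixels), "extrinsics" (4x4, takes a point from camera to world coordinates); the wrist camera has in their place "mount" (4x4, takes a point from camera to tool coordinates, whose origin is the TCP and whose axes are the flange's). Camera axes: x right, y down, z forward; pixel columns grow to the right and rows downward; lengths in m; the calibration is good to about 2 mm. A picture is of the moment at which its call begins: read the wrist's pose just before it. There is no depth.
- workorder.job_done(): hands the job in; it is judged then, once.
The state is a dict: "time": time; "q": joint angles; "qd": joint speeds; "joint_efforts": joint torques, N m; "ee_pos": TCP position; "tcp_rot": TCP orientation; "wrist_force": force on the tool from outside, world axes, zero at the start; "torque": the same for the moment, N m; "opening": finger opening in m; "grasp_force": force on a finger pad.
Only numpy, scipy, OpenCV 4.12 (cv2) and the standard library are available. Lean on these libraries where they do the work, as an engineer would, in place of code of your own. Each camera call takes 0.05 s, during which the arm holds its last target. There are 200 camera calls.

## Working session

There is one attempt and no reset: what is moved stays moved. The work goes in short steps, Python scripts to look and compute and a shell command to move; the robot and the scene stay as the last step left them, time stands still between calls to the robot, and variables do not carry over. Pictures are saved under pics/ and viewed, at most 13 in all, crops included, and the job is handed in when it is done.

```bash
mkdir -p pics; ls
cat > h.py <<'E'
import numpy as np, cv2
from workcell import telemetry, optics, workorder
from scipy.spatial.transform import Rotation as R
def cam(n):
    o=telemetry.get_obs(); c=optics.camera(n)
    K=np.array(c["K"]); 
    if n=="wrist":
        T=np.eye(4); T[:3,:3]=R.from_euler('xyz',o["tcp_rot"],degrees=True).as_matrix(); T[:3,3]=o["ee_pos"]
        E=T@np.array(c["mount"])
    else: E=np.array(c["extrinsics"])
    return np.array(c["color"]),K,E
def save(img,name,s=1):
    cv2.imwrite("pics/"+name,cv2.resize(img[:,:,::-1],None,fx=s,fy=s,interpolation=cv2.INTER_CUBIC))
def toplane(uv,z,K,E):
    uv=np.atleast_2d(uv).astype(float)
    d=np.c_[uv,np.ones(len(uv))]@np.linalg.inv(K).T@E[:3,:3].T; o=E[:3,3]
    return o+d*((z-o[2])/d[:,2])[:,None]
def proj(p,K,E):
    p=np.atleast_2d(p); q=(p-E[:3,3])@E[:3,:3]; q=q@K.T; return q[:,:2]/q[:,2:]
E
python3 - <<'E'
from h import *
for n in("scene","top"):
    i,K,E=cam(n); save(i,n+"0.png",1.5); print(n,K.round(1).tolist(),E.round(3).tolist()); np.savez(n+"0.npz",i=i,K=K,E=E)
print(telemetry.get_obs())
E
```

```text
pics
scene [[469.2, 0.0, 255.2], [0.0, 469.2, 193.5], [0.0, 0.0, 1.0]] [[-0.883, 0.329, -0.335, 0.924], [0.469, 0.628, -0.621, 0.649], [0.006, -0.705, -0.709, 0.735], [0.0, 0.0, 0.0, 1.0]]
top [[350.2, 0.0, 252.3], [0.0, 350.2, 191.7], [0.0, 0.0, 1.0]] [[0.005, -0.981, 0.194, 0.448], [-1.0, -0.002, 0.016, 0.051], [-0.016, -0.194, -0.981, 0.895], [0.0, 0.0, 0.0, 1.0]]
{'time': 0.1, 'q': array([7.43727991e+01, 5.01040999e+00, 1.00405149e+01, 9.50970229e+01,
       3.84452979e-04, 9.00003033e+01]), 'qd': array([-0.1187869 , -0.05086781,  0.17935647, -0.04520537,  0.01719308,
        0.06286714]), 'joint_efforts': array([-5.04141954e-04, -5.21561909e+01,  4.65652943e+01,  1.61801360e-02,
       -3.98017448e-05,  7.19822538e-06]), 'ee_pos': array([0.14810854, 0.52950163, 0.23064394]), 'tcp_rot': array([-1.79933082e+02, -3.84098450e-04,  1.64372495e+02]), 'wrist_force': array([ 0.15250183, -0.41047617,  0.61573726]), 'torque': array([-0.03606259,  0.0424138 ,  0.03327588]), 'grasp_force': 0.0, 'opening': 0.08565653698104368}
```

View pics/top0.png

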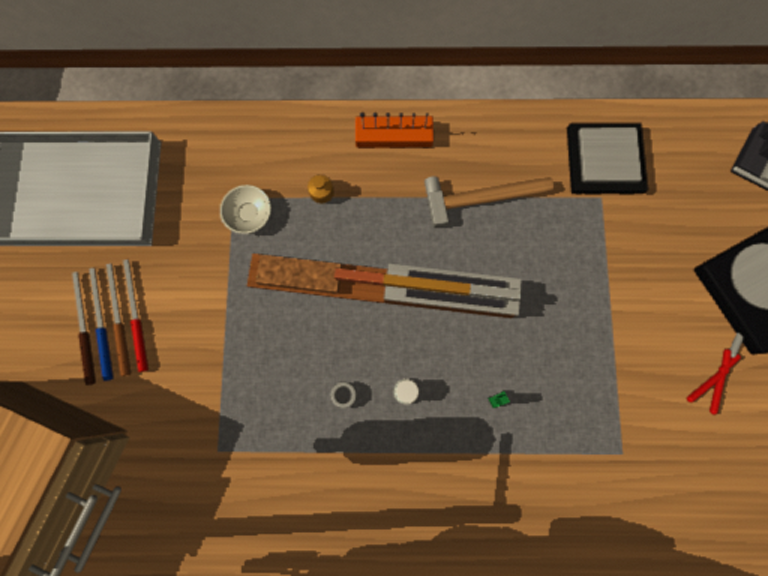

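View pics/scene0.png

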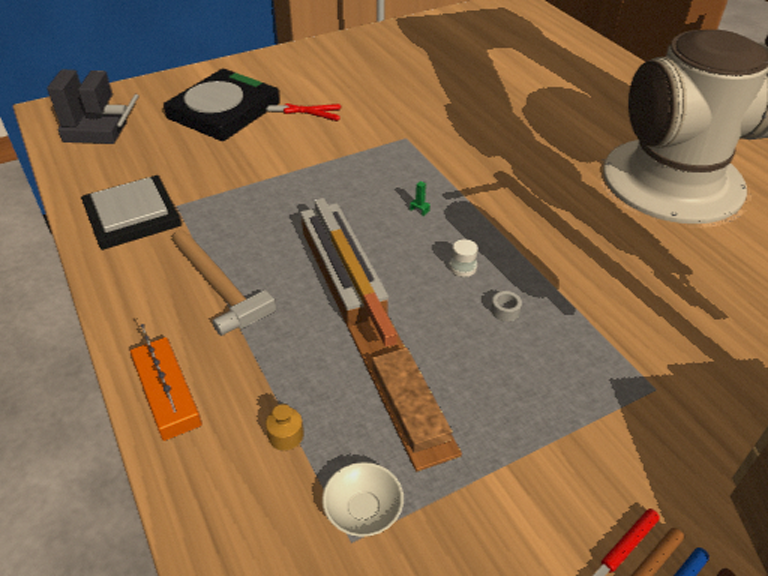

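The top view (shown at 1.5x) shows the stand's steel top with corners near (388,264), (383,299), (522,278) and (519,316). The copper nose is near (335,272), the clip at (499,399), the jar at (406,391) and the ring at (343,395).

Run:
```python
from h import *
d=np.load("top0.npz");K,E=d["K"],d["E"]
P=lambda u,z:toplane(np.array(u)/1.5,z,K,E).round(4)
c=P([(388,264),(383,299),(522,278),(519,316)],.045); print(c)
f=(c[0]+c[1])/2; r=(c[2]+c[3])/2; print("edge",f,"rear",r,np.linalg.norm(f-r),np.degrees(np.arctan2(*(f-r)[1::-1])))
print("nose",P([(335,272)],.065),"jar",P([(406,391)],.045),"ring",P([(343,395)],.022))
hsv=cv2.cvtColor(d["i"],cv2.COLOR_RGB2HSV)
def clip(d):
    hsv=cv2.cvtColor(d["i"],cv2.COLOR_RGB2HSV); m=cv2.inRange(hsv,(45,100,30),(80,255,255))
    n,l,s,ce=cv2.connectedComponentsWithStats(m); return [(s[k].tolist(),ce[k].round(1).tolist()) for k in range(1,n) if s[k][4]>15]
print(clip(d)); print(clip(np.load("scene0.npz")))
for s,ce in clip(d): print(toplane(ce,.025,K,E))
i,K,E=cam("wrist"); print(K.tolist()); print(np.array(optics.camera("wrist")["mount"]).round(4).tolist())
```

```text
[[ 0.6558  0.0495  0.045 ]
 [ 0.5966  0.0576  0.045 ]
 [ 0.6322 -0.1714  0.045 ]
 [ 0.5691 -0.1635  0.045 ]]
edge [0.6262  0.05355 0.045  ] rear [ 0.60065 -0.16745  0.045  ] 0.22247202633140192 83.40526314331075
nose [[0.6374 0.1354 0.065 ]] jar [[0.4486 0.0207 0.045 ]] ring [[0.4417 0.1225 0.022 ]]
[([326, 261, 14, 11, 95], [332.3, 266.2])]
[([152, 49, 23, 9, 85], [163.1, 52.9]), ([273, 121, 14, 23, 154], [279.8, 132.5])]
[[ 0.4361847  -0.12914006  0.025     ]]
[[300.4175777962847, 0.0, 253.50699025570134], [0.0, 300.4175777962847, 189.38274002792735], [0.0, 0.0, 1.0]]
[[0.0008, -0.9455, -0.3256, 0.0826], [1.0, 0.0009, -0.0003, -0.0005], [0.0006, -0.3256, 0.9455, -0.1417], [0.0, 0.0, 0.0, 1.0]]
```

```bash
python3 -m handwheel '[{"az":-9,"jaw":-1},{"tx":-0.043,"ty":-0.043,"jaw":-1},{"tx":-0.043,"ty":-0.043,"jaw":-1},{"tx":-0.043,"ty":-0.043,"jaw":-1},{"tx":-0.043,"ty":-0.043,"jaw":-1},{"tx":-0.043,"ty":-0.043,"jaw":-1},{"tx":-0.043,"ty":-0.043,"jaw":-1},{"tx":-0.043,"ty":-0.043,"jaw":-1},{"tx":-0.043,"ty":-0.043,"jaw":-1},{"tx":-0.043,"ty":-0.043,"jaw":-1}]' 20; python3 -c "
from h import *
o=telemetry.get_obs();print(o['q'],o['ee_pos'],o['tcp_rot'])"
```

```text
[ 7.43695918e+01  5.00034229e+00  1.00512370e+01  9.51003314e+01
 -3.56457899e-04  8.99978735e+01] [0.14814923 0.52951917 0.23083662] [-1.79950563e+02  3.54622951e-04  1.64371719e+02]$[0]: bad value
```

```bash
python3 -m handwheel '[{"tx":0,"ty":0,"tz":0,"ax":0,"ay":0,"az":-9,"jaw":-1},{"tx":-0.043,"ty":-0.043,"tz":0,"ax":0,"ay":0,"az":0,"jaw":-1},{"tx":-0.043,"ty":-0.043,"tz":0,"ax":0,"ay":0,"az":0,"jaw":-1},{"tx":-0.043,"ty":-0.043,"tz":0,"ax":0,"ay":0,"az":0,"jaw":-1},{"tx":-0.043,"ty":-0.043,"tz":0,"ax":0,"ay":0,"az":0,"jaw":-1},{"tx":-0.043,"ty":-0.043,"tz":0,"ax":0,"ay":0,"az":0,"jaw":-1},{"tx":-0.043,"ty":-0.043,"tz":0,"ax":0,"ay":0,"az":0,"jaw":-1},{"tx":-0.043,"ty":-0.043,"tz":0,"ax":0,"ay":0,"az":0,"jaw":-1},{"tx":-0.043,"ty":-0.043,"tz":0,"ax":0,"ay":0,"az":0,"jaw":-1},{"tx":-0.043,"ty":-0.043,"tz":0,"ax":0,"ay":0,"az":0,"jaw":-1}]' 20; python3 -c "
from h import *
o=telemetry.get_obs();print(o['q'].round(1),o['ee_pos'],o['tcp_rot'])"
```

```text
time: 1.45
ee_pos: [0.4888, 0.0987, 0.2313]
tcp_rot: [180.0, 0.0, 173.4]
wrist_force: [0.5, 1.0, -0.7]
opening: -0.0002
grasp_force: 0.0
[11.4 -2.1  2.9 94.9  0.  18.1] [0.4888417  0.09870179 0.23131633] [1.79986874e+02 1.86221314e-02 1.73359855e+02]
```

```bash
python3 -m handwheel '[{"tx":-0.0355,"ty":-0.035,"tz":0.008,"ax":0,"ay":0,"az":0,"jaw":-1},{"tx":-0.0355,"ty":-0.035,"tz":0.008,"ax":0,"ay":0,"az":0,"jaw":-1},{"tx":-0.0355,"ty":-0.035,"tz":0.008,"ax":0,"ay":0,"az":0,"jaw":-1},{"tx":-0.0355,"ty":-0.035,"tz":0.008,"ax":0,"ay":0,"az":0,"jaw":-1},{"tx":0,"ty":0,"tz":0,"ax":0,"ay":0,"az":0,"jaw":-1},{"tx":0,"ty":0,"tz":0,"ax":0,"ay":0,"az":0,"jaw":-1},{"tx":0,"ty":0,"tz":0,"ax":0,"ay":0,"az":0,"jaw":-1},{"tx":0,"ty":0,"tz":0,"ax":0,"ay":0,"az":0,"jaw":-1},{"tx":0,"ty":0,"tz":0,"ax":0,"ay":0,"az":0,"jaw":-1},{"tx":0,"ty":0,"tz":0,"ax":0,"ay":0,"az":0,"jaw":-1}]'; python3 -c "
from h import *
i,K,E=cam('wrist');np.savez('w1.npz',i=i,K=K,E=E);save(i,'w1.png',1.5);print(telemetry.get_obs()['q'].round(1))"
```

```text
time: 2.7
ee_pos: [0.6127, -0.0546, 0.1995]
tcp_rot: [-180.0, 0.0, 173.4]
wrist_force: [0.7, 0.2, -0.4]
opening: 0.0001
grasp_force: 0.0
[-5.1 13.6 16.3 92.7 -0.   1.5]
```

View pics/w1.png

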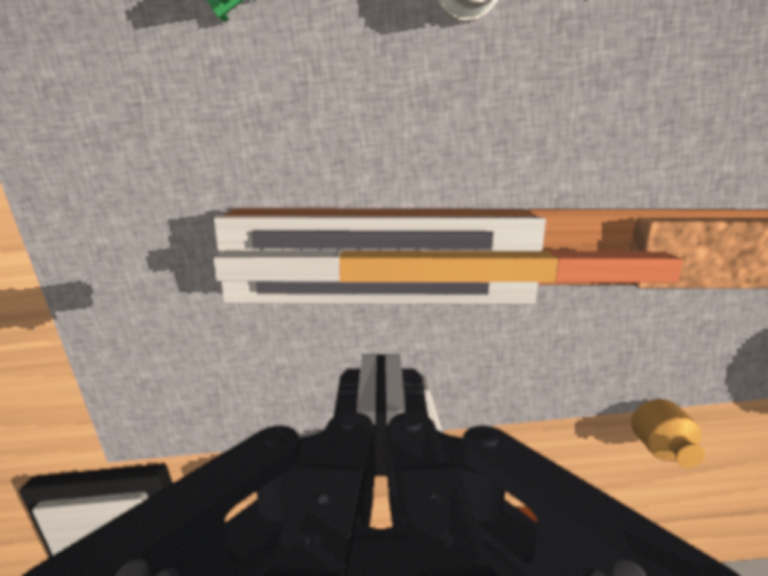

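The wrist view (1.5x) shows the stand lying level in the picture. The steel top's corners are (215,217), (223,302), (544,217) and (537,302). The beam's top runs from u=217 to 681 at v=258–283, and the closed fingertips are at (380,355).

Run:
```python
from h import *
d=np.load("w1.npz");K,E,i=d["K"],d["E"],d["i"]
P=lambda u,z:toplane(np.array(u)/1.5,z,K,E).round(4)
hsv=cv2.cvtColor(i,cv2.COLOR_RGB2HSV)
# subpixel edges along lines
g=cv2.cvtColor(i,cv2.COLOR_RGB2GRAY).astype(float)
def edge1(line,lo,hi):
    dd=np.abs(np.gradient(line))[lo:hi]; k=dd.argmax(); s=slice(max(0,k-2),k+3); x=np.arange(lo,hi)[s]; return (x*dd[s]).sum()/dd[s].sum()
us=range(170,340,10)
for nm,lo,hi,z,uu in(("near",140,150,.045,range(155,350,8)),("far",197,205,.045,range(155,350,8)),("bnear",168,175,.065,range(235,360,8)),("bfar",184,193,.065,range(235,360,8)),("strip_n",150,157,.05,range(175,320,8))):
    pts=np.array([(u,edge1(g[:,u],lo,hi)) for u in uu]); w=toplane(pts,z,K,E)
    a=np.polyfit(w[:,1],w[:,0],1); r=w[:,0]-np.polyval(a,w[:,1]); print(nm,"v",pts[:,1].mean().round(2),"angle",(90-np.degrees(np.arctan(a[0]))).round(2),"x at y=0",a[1].round(4),r.std().round(4))
for nm,vv,lo,hi,z in(("front",[147,150,165,191,194,198],354,367,.045),("rear",[147,150,163,193,196,199],138,152,.045),("brear",[174,177,180,183,186],138,152,.065),("nose",[174,177,180,183,186],446,460,.065)):
    pts=np.array([(edge1(g[v],lo,hi),v) for v in vv]); w=toplane(pts,z,K,E); print(nm,pts[:,0].round(1),w[:,:2].round(4).tolist())
n,l,s,ce=cv2.connectedComponentsWithStats(cv2.inRange(hsv,(45,100,30),(80,255,255)));print(s[1:])
```

```text
near v 144.59 angle 83.21 x at y=0 0.5914 0.0001
far v 198.32 angle 83.34 x at y=0 0.6486 0.002
bnear v 170.84 angle 84.91 x at y=0 0.6123 0.001
bfar v 187.68 angle 83.6 x at y=0 0.6297 0.0001
strip_n v 153.05 angle 83.27 x at y=0 0.5989 0.0001
front [363.3 363.  361.2 357.9 357.7 357.1] [[0.6, 0.0559], [0.603, 0.0556], [0.6183, 0.0539], [0.6461, 0.0505], [0.6494, 0.0503], [0.6538, 0.0497]]
rear [142.4 142.9 144.3 147.8 148.3 148.7] [[0.5749, -0.1624], [0.5779, -0.1626], [0.5912, -0.1643], [0.6232, -0.1681], [0.6266, -0.1683], [0.6299, -0.1687]]
brear [142.1 142.7 143.1 143.2 143.9] [[0.5974, -0.1609], [0.6004, -0.161], [0.6034, -0.1613], [0.6064, -0.1619], [0.6094, -0.162]]
nose [457.2 458.4 458.6 452.6 452.2] [[0.6318, 0.1383], [0.6349, 0.1397], [0.638, 0.1402], [0.6405, 0.1348], [0.6435, 0.1347]]
[[139   0  22  13 151]]
```

```bash
python3 -m handwheel '[{"tx":-0.001,"ty":-0.0456,"tz":0,"ax":0,"ay":0,"az":0,"jaw":-1},{"tx":-0.001,"ty":-0.0456,"tz":0,"ax":0,"ay":0,"az":0,"jaw":-1},{"tx":0,"ty":-0.0456,"tz":0.01,"ax":0,"ay":0,"az":0,"jaw":-1},{"tx":0,"ty":0,"tz":0.05,"ax":0,"ay":0,"az":0,"jaw":-1},{"tx":0,"ty":0,"tz":0.05,"ax":0,"ay":0,"az":0,"jaw":-1},{"tx":0,"ty":0,"tz":0.0335,"ax":0,"ay":0,"az":0,"jaw":-1},{"tx":0,"ty":0,"tz":0,"ax":0,"ay":0,"az":0,"jaw":-1},{"tx":0,"ty":0.005,"tz":0,"ax":0,"ay":0,"az":0,"jaw":-1},{"tx":0,"ty":0.005,"tz":0,"ax":0,"ay":0,"az":0,"jaw":-1},{"tx":0,"ty":0,"tz":0,"ax":0,"ay":0,"az":0,"jaw":-1}]'; python3 -c "
from h import *
i,K,E=cam('wrist');np.savez('w2.npz',i=i,K=K,E=E);save(i,'w2.png',1.2)
i,K,E=cam('scene');np.savez('s2.npz',i=i,K=K,E=E)"
```

```text
time: 4.0
ee_pos: [0.6009, -0.1807, 0.0572]
tcp_rot: [-180.0, 0.1, 173.4]
wrist_force: [-0.0, 0.1, 0.1]
opening: 0.0003
grasp_force: 0.0
```

View pics/w2.png

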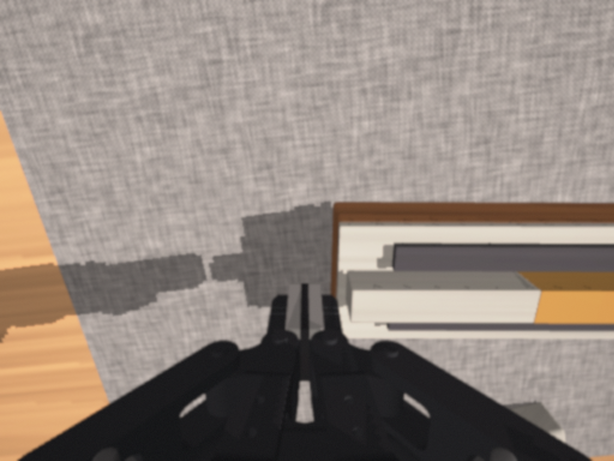

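The fingertip is a few mm behind the beam's rear face, whose top edge is at u≈350 in this picture. The fingers and the beam line up sideways.

```bash
python3 -m handwheel '[{"tx":0,"ty":0.005,"tz":0,"ax":0,"ay":0,"az":0,"jaw":-1},{"tx":0,"ty":0.005,"tz":0,"ax":0,"ay":0,"az":0,"jaw":-1},{"tx":0,"ty":0.005,"tz":0,"ax":0,"ay":0,"az":0,"jaw":-1},{"tx":0,"ty":0.005,"tz":0,"ax":0,"ay":0,"az":0,"jaw":-1},{"tx":0,"ty":0.005,"tz":0,"ax":0,"ay":0,"az":0,"jaw":-1},{"tx":0,"ty":0.005,"tz":0,"ax":0,"ay":0,"az":0,"jaw":-1},{"tx":0,"ty":0.005,"tz":0,"ax":0,"ay":0,"az":0,"jaw":-1},{"tx":0,"ty":0.005,"tz":0,"ax":0,"ay":0,"az":0,"jaw":-1},{"tx":0,"ty":0.005,"tz":0,"ax":0,"ay":0,"az":0,"jaw":-1},{"tx":0,"ty":0,"tz":0,"ax":0,"ay":0,"az":0,"jaw":-1}]'
cat > look.py <<'E'
import sys
from h import *
i,K,E=cam('scene');n=sys.argv[1];np.savez(n+'.npz',i=i,K=K,E=E)
# copper nose: red-saturated mask on the beam; report its far end along stand, at top height
hsv=cv2.cvtColor(i,cv2.COLOR_RGB2HSV); m=cv2.inRange(hsv,(0,110,110),(9,190,255))
m[:, :200]=0;m[:180]=0; m[300:]=0;m[:,330:]=0
k,l,s,ce=cv2.connectedComponentsWithStats(m); b=1+s[1:,4].argmax(); v,u=np.where(l==b)
w=toplane(np.c_[u,v],.065,K,E)-[.6278,.0527,0]; xs=w[:,:2]@[.1175,.9931]; ys=w[:,:2]@[-.9931,.1175]
print(s[b],ce[b].round(1),"x",np.percentile(xs,[1,99]).round(4),"y",np.percentile(ys,[1,99]).round(4))
o=telemetry.get_obs();p=o['ee_pos']-[.6278,.0527,0];print("tcp stand",(p[:2]@[.1175,.9931]).round(4),(p[:2]@[-.9931,.1175]).round(4),p[2].round(4),o['time'],o['wrist_force'].round(2))
save(np.hstack([i[180:300,200:330],np.repeat(255*(l==b)[180:300,200:330,None],3,2).astype(np.uint8)]),n+'.png',3)
E
python3 look.py s3
```

```text
time: 5.35
ee_pos: [0.6054, -0.1357, 0.0558]
tcp_rot: [180.0, -0.0, 173.4]
wrist_force: [0.0, -0.2, -0.7]
opening: 0.0002
grasp_force: 0.0
[257 211   3   2   3] [258.  211.3] x [0.0531 0.0569] y [0.0063 0.0089]
tcp stand -0.1899 0.0001 0.0557 5.4 [-0.38  0.49 -0.69]
```

View pics/s3.png

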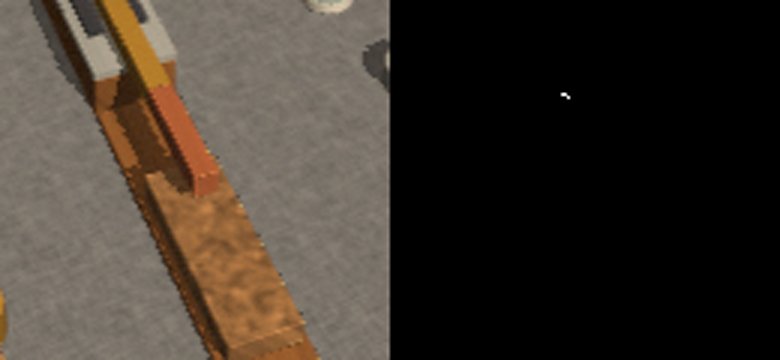

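The nose's front end is at about (204,185) in the crop, so pixel (268,242), and it isn't tipped yet. The copper mask thresholds need fixing.

Run:
```python
from h import *
i=np.load('s3.npz')["i"];hsv=cv2.cvtColor(i,cv2.COLOR_RGB2HSV)
for u,v in((263,228),(258,217),(269,241),(252,200),(248,230),(275,255),(285,280),(240,215)): print((u,v),hsv[v,u],i[v,u])
```

```text
(263, 228) [ 10 179 178] [178  93  53]
(258, 217) [ 10 181 176] [176  92  51]
(269, 241) [ 10 182 154] [154  80  44]
(252, 200) [ 18 171 177] [177 128  58]
(248, 230) [ 14 186  78] [78 48 21]
(275, 255) [ 14 161 165] [165 111  61]
(285, 280) [ 14 157 125] [125  84  48]
(240, 215) [ 14 201  66] [66 39 14]
```

```bash
sed -i 's/(0,110,110),(9,190,255)/(8,165,100),(11,200,255)/' look.py
python3 - <<'E'
from h import *
for n in('s2','s3'):
    d=np.load(n+'.npz');i,K,E=d['i'],d['K'],d['E']
    hsv=cv2.cvtColor(i,cv2.COLOR_RGB2HSV); m=cv2.inRange(hsv,(8,165,100),(11,200,255)); m[:,:200]=0;m[:180]=0;m[300:]=0;m[:,330:]=0
    k,l,s,ce=cv2.connectedComponentsWithStats(m); b=1+s[1:,4].argmax(); v,u=np.where(l==b)
    w=toplane(np.c_[u,v],.065,K,E)-[.6278,.0527,0]; xs=w[:,:2]@[.1175,.9931]; ys=w[:,:2]@[-.9931,.1175]
    print(s[b],ce[b].round(1),np.percentile(xs,[1,99]).round(4),np.percentile(ys,[1,99]).round(4))
E
```

```text
[242 196  23  35 301] [254.  212.7] [0.0072 0.0985] [-0.0114  0.0084]
[249 208  24  37 322] [261.6 226.3] [0.0452 0.1356] [-0.0091  0.0088]
```

```bash
cat >> look.py <<'E'
import os
x=xs.mean(); pr=float(open('prev').read()) if os.path.exists('prev') else x
open('prev','w').write(str(x)); print("mean x",x.round(4),"step",(x-pr).round(4)); 
if abs(x-pr)>.005: print("TIPPED?"); sys.exit(1)
E
Z='' ; python3 look.py a0; python3 -m handwheel '[{"tx":0,"ty":0.0025,"tz":0,"ax":0,"ay":0,"az":0,"jaw":-1},{"tx":0,"ty":0,"tz":0,"ax":0,"ay":0,"az":0,"jaw":-1},{"tx":0,"ty":-0.004,"tz":0,"ax":0,"ay":0,"az":0,"jaw":-1},{"tx":0,"ty":0,"tz":0,"ax":0,"ay":0,"az":0,"jaw":-1},{"tx":0,"ty":0,"tz":0,"ax":0,"ay":0,"az":0,"jaw":-1},{"tx":0,"ty":0,"tz":0,"ax":0,"ay":0,"az":0,"jaw":-1},{"tx":0,"ty":0,"tz":0,"ax":0,"ay":0,"az":0,"jaw":-1},{"tx":0,"ty":0,"tz":0,"ax":0,"ay":0,"az":0,"jaw":-1},{"tx":0,"ty":0,"tz":0,"ax":0,"ay":0,"az":0,"jaw":-1},{"tx":0,"ty":0,"tz":0,"ax":0,"ay":0,"az":0,"jaw":-1}]' && python3 look.py a1
```

```text
[250 208  23  38 324] [261.6 226.3] x [0.0455 0.136 ] y [-0.0098  0.0088]
tcp stand -0.1901 0.0002 0.0557 5.45 [0.33 0.07 0.83]
mean x 0.0921 step 0.0
time: 6.7
ee_pos: [0.6052, -0.1379, 0.0558]
tcp_rot: [180.0, 0.0, 173.4]
wrist_force: [-0.3, -1.3, 0.3]
opening: 0.0001
grasp_force: 0.0
[250 209  23  37 316] [261.9 226.9] x [0.0472 0.1371] y [-0.009   0.0088]
tcp stand -0.1919 0.0001 0.0558 6.75 [-0.11 -0.34  0.43]
mean x 0.0936 step 0.0015
```

```bash
python3 -m handwheel '[{"tx":0,"ty":0.00325,"tz":0,"ax":0,"ay":0,"az":0,"jaw":-1},{"tx":0,"ty":0.00325,"tz":0,"ax":0,"ay":0,"az":0,"jaw":-1},{"tx":0,"ty":0,"tz":0,"ax":0,"ay":0,"az":0,"jaw":-1},{"tx":0,"ty":-0.004,"tz":0,"ax":0,"ay":0,"az":0,"jaw":-1},{"tx":0,"ty":0,"tz":0,"ax":0,"ay":0,"az":0,"jaw":-1},{"tx":0,"ty":0,"tz":0,"ax":0,"ay":0,"az":0,"jaw":-1},{"tx":0,"ty":0,"tz":0,"ax":0,"ay":0,"az":0,"jaw":-1},{"tx":0,"ty":0,"tz":0,"ax":0,"ay":0,"az":0,"jaw":-1},{"tx":0,"ty":0,"tz":0,"ax":0,"ay":0,"az":0,"jaw":-1},{"tx":0,"ty":0,"tz":0,"ax":0,"ay":0,"az":0,"jaw":-1}]' >/dev/null && python3 look.py a2 && python3 -m handwheel '[{"tx":0,"ty":0.00325,"tz":0,"ax":0,"ay":0,"az":0,"jaw":-1},{"tx":0,"ty":0.00325,"tz":0,"ax":0,"ay":0,"az":0,"jaw":-1},{"tx":0,"ty":0,"tz":0,"ax":0,"ay":0,"az":0,"jaw":-1},{"tx":0,"ty":-0.004,"tz":0,"ax":0,"ay":0,"az":0,"jaw":-1},{"tx":0,"ty":0,"tz":0,"ax":0,"ay":0,"az":0,"jaw":-1},{"tx":0,"ty":0,"tz":0,"ax":0,"ay":0,"az":0,"jaw":-1},{"tx":0,"ty":0,"tz":0,"ax":0,"ay":0,"az":0,"jaw":-1},{"tx":0,"ty":0,"tz":0,"ax":0,"ay":0,"az":0,"jaw":-1},{"tx":0,"ty":0,"tz":0,"ax":0,"ay":0,"az":0,"jaw":-1},{"tx":0,"ty":0,"tz":0,"ax":0,"ay":0,"az":0,"jaw":-1}]' >/dev/null && python3 look.py a3
```

```text
[251 210  23  37 322] [262.6 228.1] x [0.0497 0.1397] y [-0.0089  0.0088]
tcp stand -0.1894 0.0001 0.0558 8.05 [ 0.12  0.18 -0.11]
mean x 0.0969 step 0.0033
[251 211  23  37 316] [263.  228.7] x [0.0525 0.1418] y [-0.009   0.0089]
tcp stand -0.1869 0.0001 0.0558 9.35 [ 0.49 -0.1  -0.5 ]
mean x 0.0985 step 0.0016
```

```bash
python3 -m handwheel '[{"tx":0,"ty":0.00325,"tz":0,"ax":0,"ay":0,"az":0,"jaw":-1},{"tx":0,"ty":0.00325,"tz":0,"ax":0,"ay":0,"az":0,"jaw":-1},{"tx":0,"ty":0,"tz":0,"ax":0,"ay":0,"az":0,"jaw":-1},{"tx":0,"ty":-0.004,"tz":0,"ax":0,"ay":0,"az":0,"jaw":-1},{"tx":0,"ty":0,"tz":0,"ax":0,"ay":0,"az":0,"jaw":-1},{"tx":0,"ty":0,"tz":0,"ax":0,"ay":0,"az":0,"jaw":-1},{"tx":0,"ty":0,"tz":0,"ax":0,"ay":0,"az":0,"jaw":-1},{"tx":0,"ty":0,"tz":0,"ax":0,"ay":0,"az":0,"jaw":-1},{"tx":0,"ty":0,"tz":0,"ax":0,"ay":0,"az":0,"jaw":-1},{"tx":0,"ty":0,"tz":0,"ax":0,"ay":0,"az":0,"jaw":-1}]' >/dev/null && python3 look.py a4 && python3 -m handwheel '[{"tx":0,"ty":0.00325,"tz":0,"ax":0,"ay":0,"az":0,"jaw":-1},{"tx":0,"ty":0.00325,"tz":0,"ax":0,"ay":0,"az":0,"jaw":-1},{"tx":0,"ty":0,"tz":0,"ax":0,"ay":0,"az":0,"jaw":-1},{"tx":0,"ty":-0.004,"tz":0,"ax":0,"ay":0,"az":0,"jaw":-1},{"tx":0,"ty":0,"tz":0,"ax":0,"ay":0,"az":0,"jaw":-1},{"tx":0,"ty":0,"tz":0,"ax":0,"ay":0,"az":0,"jaw":-1},{"tx":0,"ty":0,"tz":0,"ax":0,"ay":0,"az":0,"jaw":-1},{"tx":0,"ty":0,"tz":0,"ax":0,"ay":0,"az":0,"jaw":-1},{"tx":0,"ty":0,"tz":0,"ax":0,"ay":0,"az":0,"jaw":-1},{"tx":0,"ty":0,"tz":0,"ax":0,"ay":0,"az":0,"jaw":-1}]' >/dev/null && python3 look.py a5 && python3 -m handwheel '[{"tx":0,"ty":0.00325,"tz":0,"ax":0,"ay":0,"az":0,"jaw":-1},{"tx":0,"ty":0.00325,"tz":0,"ax":0,"ay":0,"az":0,"jaw":-1},{"tx":0,"ty":0,"tz":0,"ax":0,"ay":0,"az":0,"jaw":-1},{"tx":0,"ty":-0.004,"tz":0,"ax":0,"ay":0,"az":0,"jaw":-1},{"tx":0,"ty":0,"tz":0,"ax":0,"ay":0,"az":0,"jaw":-1},{"tx":0,"ty":0,"tz":0,"ax":0,"ay":0,"az":0,"jaw":-1},{"tx":0,"ty":0,"tz":0,"ax":0,"ay":0,"az":0,"jaw":-1},{"tx":0,"ty":0,"tz":0,"ax":0,"ay":0,"az":0,"jaw":-1},{"tx":0,"ty":0,"tz":0,"ax":0,"ay":0,"az":0,"jaw":-1},{"tx":0,"ty":0,"tz":0,"ax":0,"ay":0,"az":0,"jaw":-1}]' >/dev/null && python3 look.py a6
```

```text
[251 212  24  37 325] [263.7 229.9] x [0.0553 0.1446] y [-0.0098  0.0089]
tcp stand -0.1844 0.0001 0.0558 10.65 [-0.14  0.09 -0.07]
mean x 0.1018 step 0.0033
[252 212  23  38 317] [264.1 230.6] x [0.057  0.1469] y [-0.0091  0.0089]
tcp stand -0.1819 0.0001 0.0558 11.95 [ 0.12  0.28 -0.26]
mean x 0.1037 step 0.0019
[252 213  24  38 322] [264.7 231.6] x [0.0598 0.1492] y [-0.0082  0.0089]
tcp stand -0.1794 0.0001 0.0558 13.25 [ 0.29 -0.67 -0.89]
mean x 0.1064 step 0.0027
```

```bash
python3 -m handwheel '[{"tx":0,"ty":0.00325,"tz":0,"ax":0,"ay":0,"az":0,"jaw":-1},{"tx":0,"ty":0.00325,"tz":0,"ax":0,"ay":0,"az":0,"jaw":-1},{"tx":0,"ty":0,"tz":0,"ax":0,"ay":0,"az":0,"jaw":-1},{"tx":0,"ty":-0.004,"tz":0,"ax":0,"ay":0,"az":0,"jaw":-1},{"tx":0,"ty":0,"tz":0,"ax":0,"ay":0,"az":0,"jaw":-1},{"tx":0,"ty":0,"tz":0,"ax":0,"ay":0,"az":0,"jaw":-1},{"tx":0,"ty":0,"tz":0,"ax":0,"ay":0,"az":0,"jaw":-1},{"tx":0,"ty":0,"tz":0,"ax":0,"ay":0,"az":0,"jaw":-1},{"tx":0,"ty":0,"tz":0,"ax":0,"ay":0,"az":0,"jaw":-1},{"tx":0,"ty":0,"tz":0,"ax":0,"ay":0,"az":0,"jaw":-1}]' >/dev/null && python3 look.py a7 && python3 -m handwheel '[{"tx":0,"ty":0.00325,"tz":0,"ax":0,"ay":0,"az":0,"jaw":-1},{"tx":0,"ty":0.00325,"tz":0,"ax":0,"ay":0,"az":0,"jaw":-1},{"tx":0,"ty":0,"tz":0,"ax":0,"ay":0,"az":0,"jaw":-1},{"tx":0,"ty":-0.004,"tz":0,"ax":0,"ay":0,"az":0,"jaw":-1},{"tx":0,"ty":0,"tz":0,"ax":0,"ay":0,"az":0,"jaw":-1},{"tx":0,"ty":0,"tz":0,"ax":0,"ay":0,"az":0,"jaw":-1},{"tx":0,"ty":0,"tz":0,"ax":0,"ay":0,"az":0,"jaw":-1},{"tx":0,"ty":0,"tz":0,"ax":0,"ay":0,"az":0,"jaw":-1},{"tx":0,"ty":0,"tz":0,"ax":0,"ay":0,"az":0,"jaw":-1},{"tx":0,"ty":0,"tz":0,"ax":0,"ay":0,"az":0,"jaw":-1}]' >/dev/null && python3 look.py a8 && python3 -m handwheel '[{"tx":0,"ty":0.00325,"tz":0,"ax":0,"ay":0,"az":0,"jaw":-1},{"tx":0,"ty":0.00325,"tz":0,"ax":0,"ay":0,"az":0,"jaw":-1},{"tx":0,"ty":0,"tz":0,"ax":0,"ay":0,"az":0,"jaw":-1},{"tx":0,"ty":-0.004,"tz":0,"ax":0,"ay":0,"az":0,"jaw":-1},{"tx":0,"ty":0,"tz":0,"ax":0,"ay":0,"az":0,"jaw":-1},{"tx":0,"ty":0,"tz":0,"ax":0,"ay":0,"az":0,"jaw":-1},{"tx":0,"ty":0,"tz":0,"ax":0,"ay":0,"az":0,"jaw":-1},{"tx":0,"ty":0,"tz":0,"ax":0,"ay":0,"az":0,"jaw":-1},{"tx":0,"ty":0,"tz":0,"ax":0,"ay":0,"az":0,"jaw":-1},{"tx":0,"ty":0,"tz":0,"ax":0,"ay":0,"az":0,"jaw":-1}]' >/dev/null && python3 look.py a9 && python3 -m handwheel '[{"tx":0,"ty":0.00325,"tz":0,"ax":0,"ay":0,"az":0,"jaw":-1},{"tx":0,"ty":0.00325,"tz":0,"ax":0,"ay":0,"az":0,"jaw":-1},{"tx":0,"ty":0,"tz":0,"ax":0,"ay":0,"az":0,"jaw":-1},{"tx":0,"ty":-0.004,"tz":0,"ax":0,"ay":0,"az":0,"jaw":-1},{"tx":0,"ty":0,"tz":0,"ax":0,"ay":0,"az":0,"jaw":-1},{"tx":0,"ty":0,"tz":0,"ax":0,"ay":0,"az":0,"jaw":-1},{"tx":0,"ty":0,"tz":0,"ax":0,"ay":0,"az":0,"jaw":-1},{"tx":0,"ty":0,"tz":0,"ax":0,"ay":0,"az":0,"jaw":-1},{"tx":0,"ty":0,"tz":0,"ax":0,"ay":0,"az":0,"jaw":-1},{"tx":0,"ty":0,"tz":0,"ax":0,"ay":0,"az":0,"jaw":-1}]' >/dev/null && python3 look.py b0
```

```text
[253 214  24  38 326] [265.2 232.6] x [0.0623 0.1517] y [-0.009  0.009]
tcp stand -0.1769 0.0001 0.0558 14.55 [ 0.43  0.24 -1.  ]
mean x 0.1089 step 0.0025
[253 215  24  38 327] [265.7 233.5] x [0.065  0.1543] y [-0.0082  0.009 ]
tcp stand -0.1744 0.0001 0.0558 15.85 [-0.03 -0.18 -0.38]
mean x 0.1113 step 0.0024
[254 216  24  38 338] [266.4 234.9] x [0.0675 0.1577] y [-0.009   0.0093]
tcp stand -0.1719 0.0001 0.0558 17.15 [ 0.19 -0.03  0.18]
mean x 0.1148 step 0.0035
[254 217  24  39 334] [266.7 235.4] x [0.0699 0.1596] y [-0.0085  0.0093]
tcp stand -0.1694 0.0001 0.0558 18.45 [0.59 0.05 0.99]
mean x 0.116 step 0.0012
```

```bash
python3 -m handwheel '[{"tx":0,"ty":0.00325,"tz":0,"ax":0,"ay":0,"az":0,"jaw":-1},{"tx":0,"ty":0.00325,"tz":0,"ax":0,"ay":0,"az":0,"jaw":-1},{"tx":0,"ty":0,"tz":0,"ax":0,"ay":0,"az":0,"jaw":-1},{"tx":0,"ty":-0.004,"tz":0,"ax":0,"ay":0,"az":0,"jaw":-1},{"tx":0,"ty":0,"tz":0,"ax":0,"ay":0,"az":0,"jaw":-1},{"tx":0,"ty":0,"tz":0,"ax":0,"ay":0,"az":0,"jaw":-1},{"tx":0,"ty":0,"tz":0,"ax":0,"ay":0,"az":0,"jaw":-1},{"tx":0,"ty":0,"tz":0,"ax":0,"ay":0,"az":0,"jaw":-1},{"tx":0,"ty":0,"tz":0,"ax":0,"ay":0,"az":0,"jaw":-1},{"tx":0,"ty":0,"tz":0,"ax":0,"ay":0,"az":0,"jaw":-1}]' >/dev/null && python3 look.py b1 && python3 -m handwheel '[{"tx":0,"ty":0.00325,"tz":0,"ax":0,"ay":0,"az":0,"jaw":-1},{"tx":0,"ty":0.00325,"tz":0,"ax":0,"ay":0,"az":0,"jaw":-1},{"tx":0,"ty":0,"tz":0,"ax":0,"ay":0,"az":0,"jaw":-1},{"tx":0,"ty":-0.004,"tz":0,"ax":0,"ay":0,"az":0,"jaw":-1},{"tx":0,"ty":0,"tz":0,"ax":0,"ay":0,"az":0,"jaw":-1},{"tx":0,"ty":0,"tz":0,"ax":0,"ay":0,"az":0,"jaw":-1},{"tx":0,"ty":0,"tz":0,"ax":0,"ay":0,"az":0,"jaw":-1},{"tx":0,"ty":0,"tz":0,"ax":0,"ay":0,"az":0,"jaw":-1},{"tx":0,"ty":0,"tz":0,"ax":0,"ay":0,"az":0,"jaw":-1},{"tx":0,"ty":0,"tz":0,"ax":0,"ay":0,"az":0,"jaw":-1}]' >/dev/null && python3 look.py b2 && python3 -m handwheel '[{"tx":0,"ty":0.00325,"tz":0,"ax":0,"ay":0,"az":0,"jaw":-1},{"tx":0,"ty":0.00325,"tz":0,"ax":0,"ay":0,"az":0,"jaw":-1},{"tx":0,"ty":0,"tz":0,"ax":0,"ay":0,"az":0,"jaw":-1},{"tx":0,"ty":-0.004,"tz":0,"ax":0,"ay":0,"az":0,"jaw":-1},{"tx":0,"ty":0,"tz":0,"ax":0,"ay":0,"az":0,"jaw":-1},{"tx":0,"ty":0,"tz":0,"ax":0,"ay":0,"az":0,"jaw":-1},{"tx":0,"ty":0,"tz":0,"ax":0,"ay":0,"az":0,"jaw":-1},{"tx":0,"ty":0,"tz":0,"ax":0,"ay":0,"az":0,"jaw":-1},{"tx":0,"ty":0,"tz":0,"ax":0,"ay":0,"az":0,"jaw":-1},{"tx":0,"ty":0,"tz":0,"ax":0,"ay":0,"az":0,"jaw":-1}]' >/dev/null && python3 look.py b3 && python3 -m handwheel '[{"tx":0,"ty":0.00325,"tz":0,"ax":0,"ay":0,"az":0,"jaw":-1},{"tx":0,"ty":0.00325,"tz":0,"ax":0,"ay":0,"az":0,"jaw":-1},{"tx":0,"ty":0,"tz":0,"ax":0,"ay":0,"az":0,"jaw":-1},{"tx":0,"ty":-0.004,"tz":0,"ax":0,"ay":0,"az":0,"jaw":-1},{"tx":0,"ty":0,"tz":0,"ax":0,"ay":0,"az":0,"jaw":-1},{"tx":0,"ty":0,"tz":0,"ax":0,"ay":0,"az":0,"jaw":-1},{"tx":0,"ty":0,"tz":0,"ax":0,"ay":0,"az":0,"jaw":-1},{"tx":0,"ty":0,"tz":0,"ax":0,"ay":0,"az":0,"jaw":-1},{"tx":0,"ty":0,"tz":0,"ax":0,"ay":0,"az":0,"jaw":-1},{"tx":0,"ty":0,"tz":0,"ax":0,"ay":0,"az":0,"jaw":-1}]' >/dev/null && python3 look.py b4
```

```text
[255 218  24  39 338] [267.3 236.8] x [0.0729 0.1625] y [-0.0094  0.009 ]
tcp stand -0.1669 0.0001 0.0558 19.75 [-0.53  0.05  0.1 ]
mean x 0.1195 step 0.0035
[255 222  24  40 348] [267.5 241. ] x [0.0829 0.1734] y [-0.0124  0.0061]
tcp stand -0.1644 0.0002 0.0558 21.05 [ 0.39 -0.21  0.15]
mean x 0.129 step 0.0095
TIPPED?
```

The nose dropped in one clean step, so the beam has tipped. Next I'll back the finger off, rise, and go over to the clip.

```bash
python3 -m handwheel '[{"tx":0,"ty":-0.015,"tz":0,"ax":0,"ay":0,"az":0,"jaw":-1},{"tx":0,"ty":-0.015,"tz":0,"ax":0,"ay":0,"az":0,"jaw":-1},{"tx":0,"ty":0,"tz":-0.04,"ax":0,"ay":0,"az":0,"jaw":-1},{"tx":0.015,"ty":0,"tz":-0.044,"ax":0,"ay":0,"az":0,"jaw":-1},{"tx":0.051,"ty":-0.002,"tz":0,"ax":0,"ay":0,"az":0,"jaw":-1},{"tx":0.051,"ty":-0.003,"tz":0,"ax":0,"ay":0,"az":0,"jaw":0},{"tx":0.052,"ty":-0.003,"tz":0,"ax":0,"ay":0,"az":0,"jaw":0},{"tx":0,"ty":0,"tz":0,"ax":0,"ay":0,"az":0,"jaw":0},{"tx":0,"ty":0,"tz":0,"ax":0,"ay":0,"az":0,"jaw":0},{"tx":0,"ty":0,"tz":0,"ax":0,"ay":0,"az":0,"jaw":0}]' 20; python3 look.py b5; python3 -c "
from h import *
i,K,E=cam('wrist');np.savez('w3.npz',i=i,K=K,E=E);save(i[40:300,130:390],'w3.png',2)
j=np.load('b5.npz')['i'][150:280,180:310]
save(np.hstack([cv2.resize(i[60:260,160:360],(390,390)),cv2.resize(j,(390,390))]),'c3.png')"
```

```text
time: 22.3
ee_pos: [0.4369, -0.1292, 0.1398]
tcp_rot: [-180.0, 0.0, 173.4]
wrist_force: [0.2, -0.5, -0.1]
opening: 0.0429
grasp_force: 0.0
[255 222  24  40 349] [267.5 241.1] x [0.0829 0.1734] y [-0.0124  0.0061]
tcp stand -0.2029 0.1683 0.1396 22.35 [-0.32 -0.19  0.14]
mean x 0.1291 step 0.0
```

View pics/c3.png

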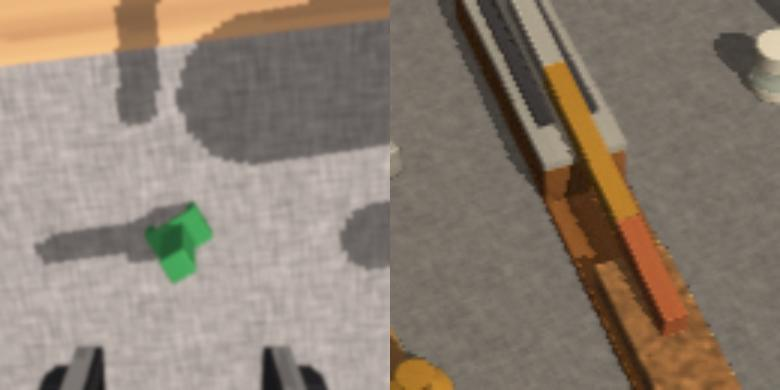

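The beam's nose rests on the cork. The clip stands turned to the stand, near the picture's centre, so I'll zoom in on it.

```bash
python3 -c "
from h import *
i=np.load('w3.npz')['i'];save(i[155:215,225:285],'w3z.png',9)"
```

```text
(no output)
```

View pics/w3z.png

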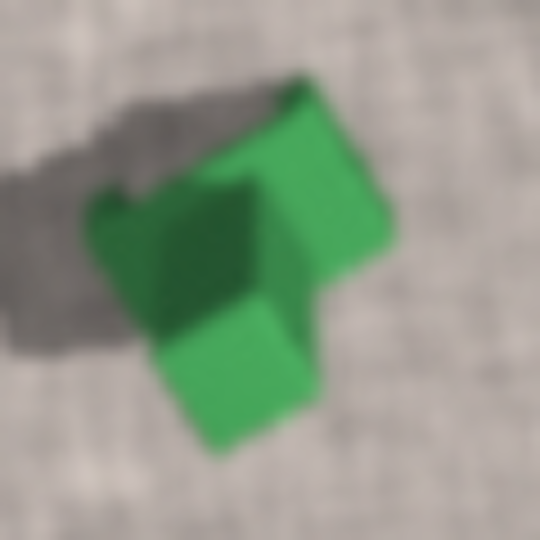

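Tab-top corners in the zoom are (155,350), (265,290), (322,385) and (218,455). The saddle's right-hand short edge runs from (310,85) to (395,225).

Run:
```python
from h import *
d=np.load("w3.npz");K,E=d["K"],d["E"]
f=lambda z:(np.array(z)+.5)/9-.5+[225,155]
t=toplane(f([(155,350),(265,290),(322,385),(218,455)]),.056,K,E)[:,:2]; c=t.mean(0)
e=np.roll(t,-1,0)-t; a=np.degrees(np.arctan2(e[:,1],e[:,0])); print("tab",c.round(4),np.hypot(*e.T).round(4),a.round(1))
s=toplane(f([(310,85),(395,225),(90,215)]),.016,K,E)[:,:2]; v=s[1]-s[0]; print("saddle short edge ang",np.degrees(np.arctan2(v[1],v[0])),np.hypot(*v),"long edge",np.degrees(np.arctan2(*(s[2]-s[0])[::-1])),np.hypot(*(s[2]-s[0])), "ctr from right edge & left",((s[1]+s[2])/2).round(4))
```

```text
tab [ 0.4367 -0.1316] [0.0112 0.0103 0.0115 0.0114] [ 113.3   23.1  -60.7 -157.7]
saddle short edge ang 24.24755542460342 0.017192215856886538 long edge -65.21668561934187 0.02631536797183626 ctr from right edge & left [ 0.435  -0.1315]
```

```bash
python3 -m handwheel '[{"tx":0.0006,"ty":-0.0025,"tz":0,"ax":0,"ay":0,"az":9.9,"jaw":0},{"tx":0,"ty":0,"tz":0.012,"ax":0,"ay":0,"az":9.9,"jaw":0},{"tx":0,"ty":0,"tz":0.012,"ax":0,"ay":0,"az":9.9,"jaw":0},{"tx":0,"ty":0,"tz":0.012,"ax":0,"ay":0,"az":9.9,"jaw":0},{"tx":0,"ty":0,"tz":0.012,"ax":0,"ay":0,"az":9.9,"jaw":0},{"tx":0,"ty":0,"tz":0.012,"ax":0,"ay":0,"az":9.9,"jaw":0},{"tx":0,"ty":0,"tz":0,"ax":0,"ay":0,"az":0,"jaw":0},{"tx":0,"ty":0,"tz":0,"ax":0,"ay":0,"az":0,"jaw":0},{"tx":0,"ty":0,"tz":0,"ax":0,"ay":0,"az":0,"jaw":0},{"tx":0,"ty":0,"tz":0,"ax":0,"ay":0,"az":0,"jaw":0}]'; python3 -c "
from h import *
i,K,E=cam('wrist');np.savez('w4.npz',i=i,K=K,E=E);save(i[130:320,160:350],'w4.png',3)"
```

```text
time: 23.65
ee_pos: [0.4354, -0.1312, 0.0802]
tcp_rot: [180.0, 0.0, 114.0]
wrist_force: [-0.3, 0.0, -0.1]
opening: 0.0427
grasp_force: 0.0
```

View pics/w4.png

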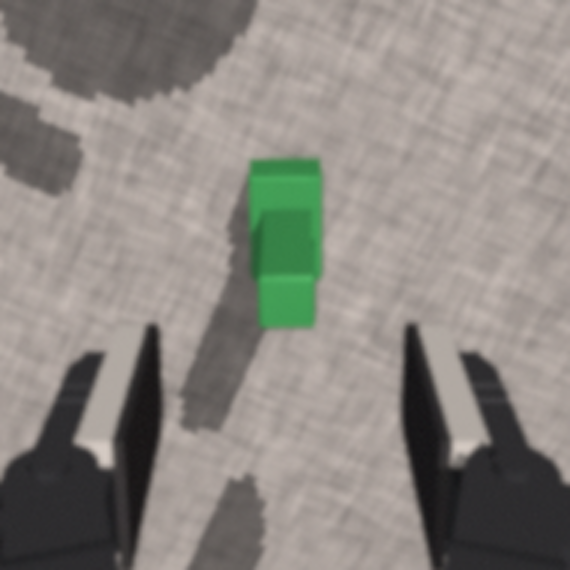

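The clip is square to the fingers and centred. Its tab top runs from (258,276) to (314,328) in the crop.

Run:
```python
from h import *
d=np.load("w4.npz");K,E=d["K"],d["E"]; o=telemetry.get_obs()
Rt=R.from_euler('xyz',o["tcp_rot"],degrees=True).as_matrix()
f=lambda z:(np.array(z)+.5)/3-.5+[160,130]
for nm,z,p in(("tab",.056,[(258,276),(317,276),(313,328),(262,328)]),("saddle",.016,[(251,175),(322,175),(251,275),(322,275)])):
    w=toplane(f(p),z,K,E)-o["ee_pos"]; t=w@Rt; print(nm,t[:,:2].round(4).tolist(),t[:,:2].mean(0).round(4))
```

```text
tab [[0.0047, -0.004], [0.0048, 0.0079], [-0.007, 0.0073], [-0.007, -0.0033]] [-0.0011  0.002 ]
saddle [[0.0127, -0.0066], [0.0127, 0.0105], [-0.0138, -0.0069], [-0.0137, 0.0109]] [-0.0005  0.002 ]
```

```bash
python3 -m handwheel '[{"tx":-0.001,"ty":0.0018,"tz":0.02,"ax":0,"ay":0,"az":0,"jaw":0},{"tx":0,"ty":0,"tz":0.02,"ax":0,"ay":0,"az":0,"jaw":0},{"tx":0,"ty":0,"tz":0.016,"ax":0,"ay":0,"az":0,"jaw":0},{"tx":0,"ty":0,"tz":0,"ax":0,"ay":0,"az":0,"jaw":0},{"tx":0,"ty":0,"tz":0,"ax":0,"ay":0,"az":0,"jaw":-1},{"tx":0,"ty":0,"tz":0,"ax":0,"ay":0,"az":0,"jaw":-1},{"tx":0,"ty":0,"tz":0,"ax":0,"ay":0,"az":0,"jaw":-1},{"tx":0,"ty":0,"tz":0,"ax":0,"ay":0,"az":0,"jaw":-1},{"tx":0,"ty":0,"tz":0,"ax":0,"ay":0,"az":0,"jaw":-1},{"tx":0,"ty":0,"tz":0,"ax":0,"ay":0,"az":0,"jaw":-1}]' 25
```

```text
time: 24.95
ee_pos: [0.4378, -0.1315, 0.0246]
tcp_rot: [179.9, 0.1, 114.0]
wrist_force: [-0.0, -1.2, 7.1]
opening: 0.0115
grasp_force: 31.2
```

```bash
python3 -m handwheel '[{"tx":0,"ty":0,"tz":-0.05,"ax":0,"ay":0,"az":0,"jaw":-1},{"tx":0,"ty":0,"tz":-0.05,"ax":0,"ay":0,"az":-9.87,"jaw":-1},{"tx":0,"ty":0,"tz":0,"ax":0,"ay":0,"az":-9.87,"jaw":-1},{"tx":0,"ty":0,"tz":0,"ax":0,"ay":0,"az":-9.87,"jaw":-1},{"tx":0,"ty":0,"tz":0,"ax":0,"ay":0,"az":-9.87,"jaw":-1},{"tx":0,"ty":0,"tz":0,"ax":0,"ay":0,"az":-9.87,"jaw":-1},{"tx":0,"ty":0,"tz":0,"ax":0,"ay":0,"az":-9.87,"jaw":-1},{"tx":-0.0334,"ty":0.0413,"tz":0,"ax":0,"ay":0,"az":0,"jaw":-1},{"tx":-0.0334,"ty":0.0413,"tz":0,"ax":0,"ay":0,"az":0,"jaw":-1},{"tx":-0.0334,"ty":0.0413,"tz":0,"ax":0,"ay":0,"az":0,"jaw":-1}]'; python3 look.py c1
```

```text
time: 26.2
ee_pos: [0.5524, -0.019, 0.1237]
tcp_rot: [-180.0, 0.0, 173.2]
wrist_force: [0.7, -1.0, 0.2]
opening: 0.0112
grasp_force: 30.4
[255 222  24  40 350] [267.6 241.1] x [0.0829 0.1734] y [-0.0124  0.0061]
tcp stand -0.076 0.0636 0.1226 26.25 [-4.6   3.42 -1.14]
mean x 0.1291 step 0.0
```

```bash
python3 -m handwheel '[{"tx":-0.0334,"ty":0.0413,"tz":0,"ax":0,"ay":0,"az":0,"jaw":-1},{"tx":-0.0334,"ty":0.0413,"tz":0,"ax":0,"ay":0,"az":0,"jaw":-1},{"tx":0,"ty":0,"tz":0.01,"ax":6,"ay":0,"az":0,"jaw":-1},{"tx":0,"ty":0,"tz":0.008,"ax":0,"ay":0,"az":0,"jaw":-1},{"tx":0,"ty":0,"tz":0,"ax":0,"ay":0,"az":0,"jaw":-1},{"tx":0,"ty":0,"tz":0,"ax":0,"ay":0,"az":0,"jaw":-1},{"tx":0,"ty":0,"tz":0,"ax":0,"ay":0,"az":0,"jaw":-1},{"tx":0,"ty":0,"tz":0,"ax":0,"ay":0,"az":0,"jaw":-1},{"tx":0,"ty":0,"tz":0,"ax":0,"ay":0,"az":0,"jaw":-1},{"tx":0,"ty":0,"tz":0,"ax":0,"ay":0,"az":0,"jaw":-1}]'; python3 look.py c2; python3 -c "
from h import *
i,K,E=cam('wrist');np.savez('w5.npz',i=i,K=K,E=E);save(i[120:300,120:386],'w5.png',3)"
```

```text
time: 27.5
ee_pos: [0.6275, 0.053, 0.1059]
tcp_rot: [-174.0, 0.0, 173.2]
wrist_force: [-0.7, -0.7, -0.3]
opening: 0.0115
grasp_force: 30.4
[255 222  24  40 348] [267.5 241. ] x [0.0829 0.1734] y [-0.0124  0.0061]
tcp stand 0.0003 0.0004 0.1059 27.55 [ 0.1  -0.5  -0.24]
mean x 0.129 step -0.0001
```

View pics/w5.png

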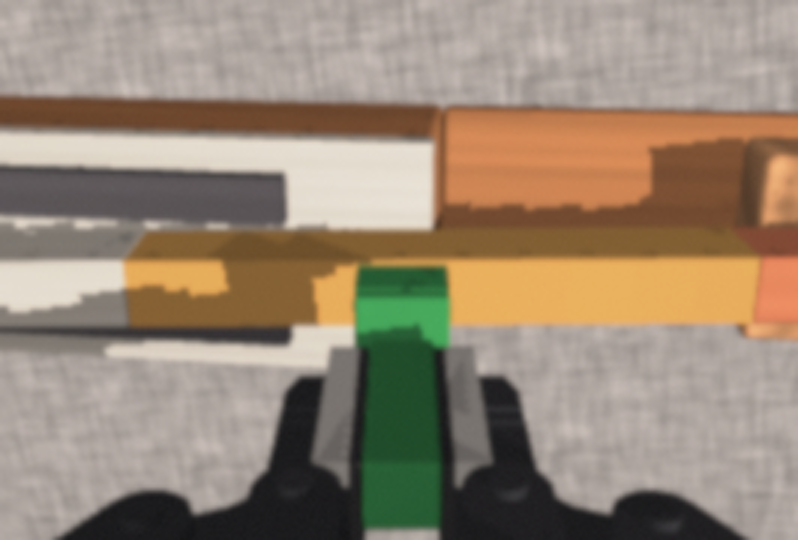

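The tilted clip hangs about 15 mm above the beam. In the crop, the beam's top edges are at v=258 and 326, the saddle's near top edge at v=295, its feet at v=267, its sides at u=356 and 449, and the fulcrum edge at u=437.

Run:
```python
from h import *
d=np.load("w5.npz");K,E=d["K"],d["E"]; o=telemetry.get_obs(); g=cv2.cvtColor(d["i"],cv2.COLOR_RGB2GRAY).astype(float)
M=np.eye(4);M[:3,:3]=R.from_euler('xyz',o["tcp_rot"],degrees=True).as_matrix();M[:3,3]=o["ee_pos"]
f=lambda z:(np.array(z)+.5)/3-.5+[120,120]
Et=np.linalg.inv(M)@E
print("saddle top near",toplane(f([(358,295),(448,295)]),.0086,K,Et).round(4).tolist())
print("feet near",toplane(f([(357,268),(447,268)]),.0246,K,Et).round(4).tolist())
print("tab top far corners",toplane(f([(362,528),(440,528)]),-.0314,K,Et).round(4).tolist())
st=lambda w:np.c_[(w[:,:2]-[.6278,.0527])@[.1175,.9931],(w[:,:2]-[.6278,.0527])@[-.9931,.1175]].round(4).tolist()
print("front edge",st(toplane(f([(436,140),(436,180),(437,226)]),.045,K,E)))
print("stand near edge",st(toplane(f([(200,132),(430,137)]),.045,K,E)))
for xx,zz in((330,258),(330,326),(460,257),(460,325)):
    # beam-top plane point: z=.0651-.106*x, iterate
    z=.065
    for _ in range(5): s=st(toplane(f([(xx,zz)]),z,K,E))[0]; z=.0651-.106*s[0]
    print("beam",s,round(z,4))
print("roof now",st((M@[0,0,.0126,1])[None,:3]),(M@[0,0,.0126,1])[2])
```

```text
saddle top near [[0.0143, -0.0086, 0.0086], [0.0143, 0.0078, 0.0086]]
feet near [[0.013, -0.0096, 0.0246], [0.013, 0.0084, 0.0246]]
tab top far corners [[-0.0051, -0.0064, -0.0314], [-0.005, 0.0051, -0.0314]]
front edge [[0.0013, 0.0304], [0.0014, 0.0207], [0.0018, 0.0093]]
stand near edge [[-0.0548, 0.0308], [-0.0001, 0.0311]]
beam [-0.0201, 0.0091] 0.0672
beam [-0.0205, -0.0073] 0.0673
beam [0.0081, 0.0093] 0.0642
beam [0.0084, -0.0071] 0.0642
roof now [[-0.001, 0.0004]] 0.09325257900282805
```

```bash
python3 -m handwheel '[{"tx":0.0006,"ty":0.002,"tz":0,"ax":0,"ay":0,"az":0,"jaw":-1},{"tx":0,"ty":0.0006,"tz":0.006,"ax":0,"ay":0,"az":0,"jaw":-1},{"tx":0,"ty":0.0007,"tz":0.006,"ax":0,"ay":0,"az":0,"jaw":-1},{"tx":0,"ty":0.0006,"tz":0.006,"ax":0,"ay":0,"az":0,"jaw":-1},{"tx":0,"ty":0.0004,"tz":0.004,"ax":0,"ay":0,"az":0,"jaw":-1},{"tx":0,"ty":0.0002,"tz":0.002,"ax":0,"ay":0,"az":0,"jaw":-1},{"tx":0,"ty":0,"tz":0,"ax":0,"ay":0,"az":0,"jaw":-1},{"tx":0,"ty":0,"tz":0,"ax":0,"ay":0,"az":0,"jaw":-1},{"tx":0,"ty":0,"tz":0,"ax":0,"ay":0,"az":0,"jaw":-1},{"tx":0,"ty":0,"tz":0,"ax":0,"ay":0,"az":0,"jaw":-1}]'; python3 look.py c3; python3 -c "
from h import *
i,K,E=cam('wrist');np.savez('w6.npz',i=i,K=K,E=E);a=cv2.resize(i[120:300,150:350],(600,540))
j=cv2.resize(np.load('c3.npz')['i'][160:268,205:245],(200,540));save(np.hstack([a,j]),'w6.png')"
```

```text
time: 28.85
ee_pos: [0.6271, 0.0551, 0.0816]
tcp_rot: [-174.0, 0.0, 173.2]
wrist_force: [0.0, 0.5, -1.0]
opening: 0.0118
grasp_force: 30.4
[255 222  24  40 349] [267.5 241. ] x [0.0829 0.1734] y [-0.0124  0.0061]
tcp stand 0.0022 0.0009 0.0816 28.9 [-0.33  0.07  0.2 ]
mean x 0.129 step 0.0
```

View pics/w6.png

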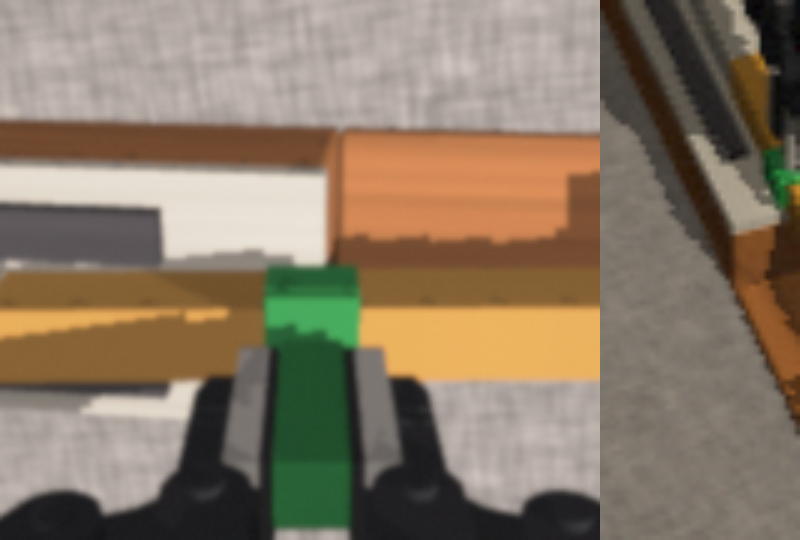

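The clip straddles the beam with its roof about 4 mm above the top face. Nothing is touching and the beam hasn't moved. I'll lower the last 3.5 mm, then release.

```bash
python3 -m handwheel '[{"tx":0,"ty":0.0001,"tz":0.001,"ax":0,"ay":0,"az":0,"jaw":-1},{"tx":0,"ty":0.0001,"tz":0.001,"ax":0,"ay":0,"az":0,"jaw":-1},{"tx":0,"ty":0.0001,"tz":0.001,"ax":0,"ay":0,"az":0,"jaw":-1},{"tx":0,"ty":0.0001,"tz":0.0005,"ax":0,"ay":0,"az":0,"jaw":-1},{"tx":0,"ty":0,"tz":0,"ax":0,"ay":0,"az":0,"jaw":-1},{"tx":0,"ty":0,"tz":0,"ax":0,"ay":0,"az":0,"jaw":-1},{"tx":0,"ty":0,"tz":0,"ax":0,"ay":0,"az":0,"jaw":-1},{"tx":0,"ty":0,"tz":0,"ax":0,"ay":0,"az":0,"jaw":-1},{"tx":0,"ty":0,"tz":0,"ax":0,"ay":0,"az":0,"jaw":-1},{"tx":0,"ty":0,"tz":0,"ax":0,"ay":0,"az":0,"jaw":-1}]'; python3 look.py c4; python3 -c "
from h import *
for k in range(4): optics.camera('top'); print(telemetry.get_obs()['wrist_force'].round(2))"
```

```text
time: 30.2
ee_pos: [0.6271, 0.0551, 0.078]
tcp_rot: [-174.0, 0.0, 173.2]
wrist_force: [0.3, 0.3, -0.1]
opening: 0.0115
grasp_force: 30.4
[255 222  24  40 349] [267.6 241.1] x [0.0829 0.1737] y [-0.0124  0.0061]
tcp stand 0.0023 0.001 0.078 30.25 [ 0.07 -0.17 -0.02]
mean x 0.1292 step 0.0001
[-0.84 -0.9  -0.73]
[ 0.35  0.65 -0.07]
[-0.5   0.16 -0.57]
[ 0.83  0.68 -0.3 ]
```

```bash
python3 -m handwheel '[{"tx":0,"ty":0,"tz":0,"ax":0,"ay":0,"az":0,"jaw":-0.68},{"tx":0,"ty":0,"tz":0,"ax":0,"ay":0,"az":0,"jaw":-0.64},{"tx":0,"ty":0,"tz":0,"ax":0,"ay":0,"az":0,"jaw":-0.58},{"tx":0,"ty":0,"tz":0,"ax":0,"ay":0,"az":0,"jaw":-0.5},{"tx":0,"ty":0,"tz":0,"ax":0,"ay":0,"az":0,"jaw":-0.4},{"tx":0,"ty":0,"tz":0,"ax":0,"ay":0,"az":0,"jaw":-0.3},{"tx":0,"ty":0,"tz":0,"ax":0,"ay":0,"az":0,"jaw":-0.2},{"tx":0,"ty":0,"tz":0,"ax":0,"ay":0,"az":0,"jaw":-0.2},{"tx":0,"ty":0,"tz":0,"ax":0,"ay":0,"az":0,"jaw":-0.2},{"tx":0,"ty":0,"tz":0,"ax":0,"ay":0,"az":0,"jaw":-0.2}]'; python3 look.py c5;  python3 -m handwheel '[{"tx":0,"ty":0,"tz":-0.006,"ax":0,"ay":0,"az":0,"jaw":-0.2},{"tx":0,"ty":0,"tz":-0.01,"ax":0,"ay":0,"az":0,"jaw":-0.2},{"tx":0,"ty":0,"tz":-0.02,"ax":0,"ay":0,"az":0,"jaw":-0.2},{"tx":0,"ty":0,"tz":-0.03,"ax":0,"ay":0,"az":0,"jaw":-0.2},{"tx":0,"ty":0,"tz":-0.04,"ax":0,"ay":0,"az":0,"jaw":-0.2},{"tx":0,"ty":0,"tz":0,"ax":0,"ay":0,"az":0,"jaw":-0.2},{"tx":0,"ty":0,"tz":0,"ax":0,"ay":0,"az":0,"jaw":-0.2},{"tx":0,"ty":0,"tz":0,"ax":0,"ay":0,"az":0,"jaw":-0.2},{"tx":0,"ty":0,"tz":0,"ax":0,"ay":0,"az":0,"jaw":-0.2},{"tx":0,"ty":0,"tz":0,"ax":0,"ay":0,"az":0,"jaw":-0.2}]'; python3 look.py c6; python3 -c "
from h import *
i,K,E=cam('wrist');np.savez('w7.npz',i=i,K=K,E=E);a=cv2.resize(i[100:260,150:350],(500,400))
j=cv2.resize(np.load('c6.npz')['i'][150:270,195:285],(300,400));save(np.hstack([a,j]),'w7.png')"
```

```text
time: 31.7
ee_pos: [0.6271, 0.0551, 0.078]
tcp_rot: [-174.0, 0.0, 173.2]
wrist_force: [0.4, 1.0, 0.5]
opening: 0.0343
grasp_force: 0.0
[255 222  25  40 353] [267.6 241.1] x [0.0829 0.1734] y [-0.0128  0.0062]
tcp stand 0.0023 0.001 0.078 31.75 [0.31 0.32 0.41]
mean x 0.1291 step -0.0001
time: 33.0
ee_pos: [0.6282, 0.066, 0.1829]
tcp_rot: [-174.0, -0.0, 173.2]
wrist_force: [-0.1, 0.1, 0.2]
opening: 0.0338
grasp_force: 0.0
[255 222  24  40 347] [267.5 241. ] x [0.0829 0.1734] y [-0.0124  0.0061]
tcp stand 0.0133 0.0011 0.183 33.05 [-0.71  0.65  0.87]
mean x 0.1289 step -0.0002
```

View pics/w7.png

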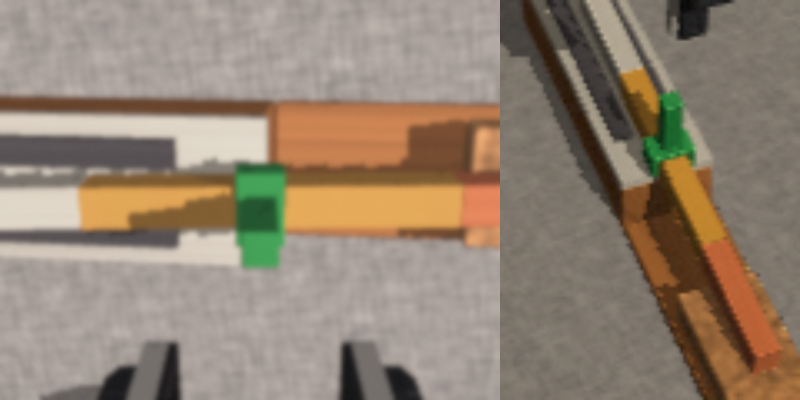

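The clip sits astride the beam above the edge, and the beam is still tipped with nothing touching it. I'll check the clip's position along the stand, then hand in.

Run:
```python
from h import *
d=np.load("w7.npz");K,E=d["K"],d["E"]
f=lambda z:(np.array(z)+.5)/2.5-.5+[150,100]
st=lambda w:((w[:,:2]-[.6278,.0527])@[.1175,.9931]).round(4)
cx=st(toplane(f([(237,180),(285,180)]),.069,K,E)).mean(); ex=st(toplane(f([(268,118),(268,160)]),.045,K,E)).mean(); print(cx,ex)
if abs(cx-ex)<.004 and abs(cx)<.004: print(workorder.job_done())
```

```text
0.0010499999999999997 0.0013
the job is handed in; nothing more can be done
None
```

I handed the job in with the beam tipped on its own, its nose on the cork pad, and the green clip released astride it within about 1 mm of the fulcrum edge by camera; I couldn't measure the nose's force on the pad.

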